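# Clear the parts chest and hold its lid open

### The arm

A 6-joint arm with a two-finger parallel gripper is mounted at the origin on the work surface. World frame = base frame: x ahead of the robot, y to its left, z up, the work surface at z = 0. Lengths are in mm, angles in rad, forces in N, time in s.
With the tool pointing down it reaches from about 300 to 875 mm from the base axis. Payload 6.4 kg.
Tool frame: the origin (TCP) lies midway between the tips of the shut fingers; the grasp point (between the pads) lies manip.tcp_to_grasp behind it (manip.tcp_to_grasp is the distance from the TCP to the grasp point, in mm); z points along the fingers, y is the direction in which the jaws open and shut (so a half turn about z gives the same grasp; the last joint's range is limited). The gripper opens to 85 mm and grips with 20 to 120 N. Pads are 22 mm wide; open, the fingers measure 114 mm over their backs; the gripper's body (76 mm by 85 mm) begins 54 mm behind the grasp point. The pads swing forward as they close: fully open they stand 13 mm farther back than shut.
Start: joints at [0.953, 0.181, 1.607, -0, 1.354, -0.206], TCP at [230.14, 526.951, 231.288] pointing down, gripper open.
Joint ranges: [-2.99, 2.99], [-0.89, 2.07], [0.3, 2.58], [-1.14, 4.28], [0, 2.63], [-3.12, 3.12]. Speed limits (rad/s): [2.57, 2.57, 3.01, 3.14, 3.14, 3.14].

### API

Orientations are given as a rotation vector (axis times angle).
In Python, from rig import readout, vision, job_done, manip gives the robot as it stands. The module is installed in compiled form; this text tells all that it offers.
- The arm moves only by the tool play_rows, never from a script. Its argument "plan" is a list of rows, each a list of 5 numbers: the gripper command: -1 is fully open, 1 is shut, values between are in proportion, then the shift along the tool's x, y, z in mm, then the turn about the tool's z in rad. In form: [[claw, x, y, z, spin], ...]. A call has 1 to 12 rows; each row is the pose to reach, as a shift and turn from the pose commanded when the call began, along the tool's axes at that moment; what a row does not reach only later rows make up. A row lasts 1/10 s, in which the tool goes at most 50 mm and 8.59 degrees, less where a joint would pass 70% of its speed; a pose out of reach is approached as far as the arm can. A call with a gripper value outside its range is refused whole. The fingers move at their own pace and stop on an object; "newtons" is the grip in N (left out, the last holds). Time passes only in rows, so rows that repeat a pose let the fingers close. It gives the time, the measured TCP pose, the force and the opening at its end, in the units of the state.
- readout.state(): the state, without advancing time (a new reading comes with each control period).
- vision.get_image(name): name is "scene" or "top"; returns the picture (480x640x3 uint8, red, green, blue); there is no depth.
- vision.camera_params(name): a dict with "K" (3x3 intrinsics, pixels), "R" (3x3) and "t" (3): a world point X has camera coordinates R X + t. Camera axes: x right, y down, z forward; pixel columns grow to the right and rows downward; lengths in mm; the calibration is good to about 2 mm. A picture is of the moment at which its call begins. camera_params takes no time and is no camera call.
- job_done(): hands the job in, once; it reports no verdict.
The state is a dict: "t": time; "joint_positions": joint angles; "joint_vel": joint speeds; "effort": joint torques, N m; "eef_pos": TCP position; "tcp_rot": TCP orientation; "wrist_force": force on the tool from outside, world axes, zero at the start; "ft_torque": the same for the moment, N m; "grip_width": opening from 0.0 (shut) to 1.0 (fully open).
Only numpy, scipy, OpenCV 4.12 (cv2) and the standard library are available. Lean on these libraries where they do the work, as an engineer would, in place of code of your own. Each camera call takes 0.05 s, during which the arm holds its last target.

### The job

Clear the two small cartons off the lid of the plywood parts chest: stack them squarely, edges flush, on the tall brown carton with green tape that stands on the bench, first the brown one with red tape and then the white one on top of it, setting each down gently rather than dropping it. Then raise the chest's lid to 60 degrees from closed and finish while holding it there, because it falls shut by itself: do not prop it with anything and do not let go. Leave everything else on the bench where it is.

Things in the scene. Friction and masses are not known exactly. Their poses are not given: they have to be found in the camera images.
- brown_c (a point): Centre of the small brown cardboard carton with red tape, closed, 84 (own x) x 56 (own y) x 40 (z) mm, 0.17 to 0.35 kg; it starts flat on the closed lid. z up. The tape runs along its x.
- white_c (a point): Centre of the small white carton with blue tape, closed, 84 (own x) x 56 (own y) x 40 (z) mm, 0.14 to 0.28 kg; it starts flat on the closed lid, beside the brown one (they may be either way round). z up.
- base_c (a point): Centre of the tall brown cardboard carton with green tape, closed and loose, 84 (own x) x 56 (own y) x 60 (z) mm, about 0.6 kg, standing on the bench to the robot's right: the foot of the column, its top 30 mm above this point.
- chest: Plywood parts chest, fixed to the bench, 200 (own x, depth) x 320 (own y, width) x 100 (z) mm without its lid; origin at the centre of its underside. Its front (-x of its own) faces the robot. It is turned by up to about 0.15 rad.
- lid (a joint): Opening angle of the chest's plywood lid, rad: 0 closed (flat), growing as the front edge rises, stop at 1.75; 60 degrees is 1.047. Lid 200 x 320 x 12 mm, about 0.6 kg, its top face 112 mm above the bench when closed; a nearly frictionless hinge along the chest's rear (+x) edge, so it falls shut from 60 degrees; some 2 to 3.5 N at the pull lifts it.
- lid_hinge (a point): Point on the hinge axis side of the lid: middle of the lid's rear edge, half-way through its thickness, 106 mm above the bench when closed; the true axis lies 6 mm below it then. The axis runs along the chest's y.
- pull (a point): Grip point of the lid's black pull: a solid block 50 (out) x 24 (along the chest's y) x 20 (thick) mm that sticks out level towards the robot from the middle of the lid's front edge; this point is 34 mm out from that edge (16 mm short of the block's free end), at mid-thickness, 106 mm above the bench when closed, 234 mm from the hinge. It moves with the lid. Pinched across its 24 mm width from above, it can pivot between the fingers as the lid rises.
- jar: Bystander: glass jar with brass-coloured lid, 70 mm across, 90 mm high, left of the chest; origin under its centre.
- jar2: Bystander: amber jar with yellow lid, 72 mm across, 100 mm high, behind the chest; origin under its centre.
- spray: Bystander: blue can with white cap, 52 mm across, 170 mm high, at the right rear; origin under its centre.
- tape: Bystander: yellow ring (tape core), 90 mm across, 24 mm high, near the robot; origin under its centre.
- driver: Bystander: screwdriver with green handle, 180 mm long, lying near the robot; origin at its middle, underneath.
- mug: Bystander: white mug, 76 mm across, 90 mm high, at the right; origin under its centre.
- flat: Bystander: flat yellow carton, 110 x 70 x 30 mm, left rear; origin under its centre.

How it is judged:
By the outcome, as a careful person would: the job done as asked, in the order asked, and still so for the second after the job is handed in, while the arm keeps its last pose, push and grip.
It also fails if it takes over 72 s, if anything falls off the work surface, if the arm or the gripper's body presses on something with over 40 N, if the wrist force passes 120 N, or if a joint passes its speed limit or range.

## Working session

There is one attempt and no reset: what is moved stays moved. The work goes in short steps, Python scripts to look and compute and a tool call to move; the robot and the scene stay as the last step left them, time stands still between calls to the robot, and variables do not carry over. Pictures are saved under pics/ and viewed, and the job is handed in when it is done.

Besides the shell and the picture viewer there is one more tool, called after "Request:" as a command line: name --pt "numbers of a row" for each row, then --argument value for the rest. play_rows: Moves the arm, as the interface text tells. Its arguments: {"type":"object","properties":{"plan":{"type":"array"},"newtons":{"type":"number"}},"required":["plan"]}

```bash
mkdir -p pics; python3 - <<'E'
from rig import readout, vision, manip
import cv2
print(readout.state()); print(manip.tcp_to_grasp, [a for a in dir(manip) if a[0]!='_'])
for n in ("scene","top"):
    im=vision.get_image(n); cv2.imwrite(f"pics/{n}0.png",im[:,:,::-1]); p=vision.camera_params(n); print(n,p)
E
```

```text
{'t': 0.0, 'joint_positions': array([ 9.52722906e-01,  1.81515310e-01,  1.60801911e+00,  3.72161201e-05,
        1.35382840e+00, -2.06302636e-01]), 'joint_vel': array([-0.00185722, -0.00038158,  0.00055914,  0.00074773,  0.00057718,
        0.0002113 ]), 'effort': array([-3.74062347e-04, -4.44858599e+01, -3.51343775e+01, -3.08111987e-05,
        8.75675498e-03,  1.23058931e-05]), 'eef_pos': array([229.77525234, 526.48048387, 230.39327308]), 'tcp_rot': array([-6.42108518e-01, -3.07451302e+00,  2.52422967e-03]), 'wrist_force': array([-0.31336604,  0.706643  ,  0.12516977]), 'ft_torque': array([-0.03328142,  0.05417178,  0.00160455]), 'grip_width': 0.9995458765733132}
18.700000000000003 ['PlanningError', 'tcp_to_grasp']
scene {'K': array([[601.39996341,   0.        , 324.00478201],
       [  0.        , 601.39996341, 240.81421601],
       [  0.        ,   0.        ,   1.        ]]), 'R': array([[-0.27780474,  0.96058898, -0.00966098],
       [ 0.67989941,  0.18950402, -0.70839609],
       [-0.67864668, -0.20336429, -0.705749  ]]), 't': array([ 194.97317758, -308.58060722, 1854.74393347])}
top {'K': array([[435.45071669,   0.        , 316.99757922],
       [  0.        , 435.45071669, 243.21298252],
       [  0.        ,   0.        ,   1.        ]]), 'R': array([[ 0.02042394, -0.99966074, -0.01616355],
       [-0.99803864, -0.01942858, -0.05950965],
       [ 0.05917543,  0.01734726, -0.99809686]]), 't': array([ -52.91455726,  549.76569336, 1084.10422212])}
```

View pics/scene0.png

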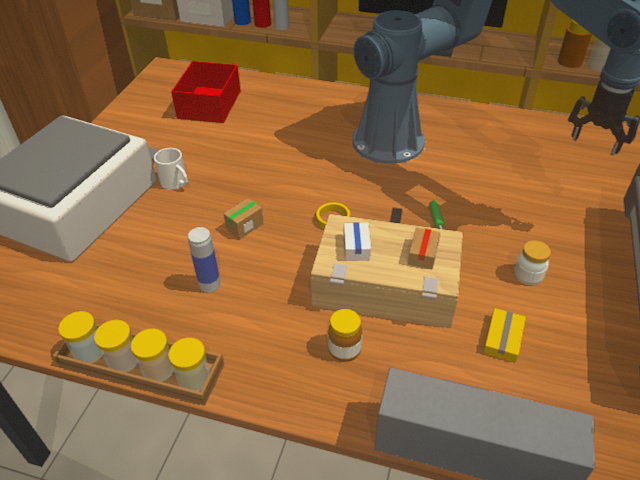

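View pics/top0.png

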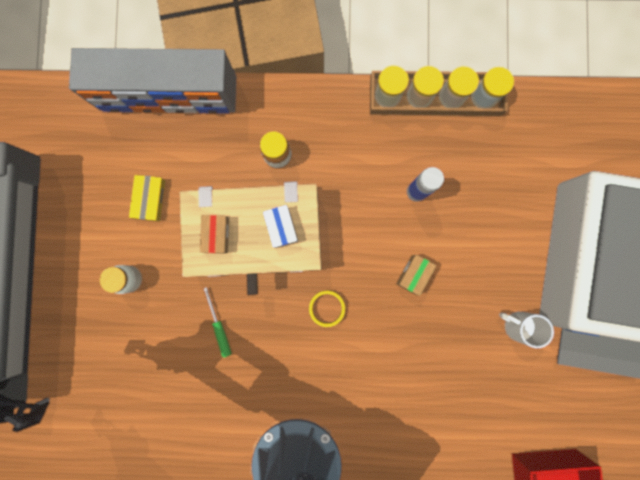

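```bash
python3 - <<'E'
import cv2
t=cv2.imread("pics/top0.png"); s=cv2.imread("pics/scene0.png")
def c(im,x,y,w,h,k,n):
    cv2.imwrite(n,cv2.resize(im[y:y+h,x:x+w],None,fx=k,fy=k,interpolation=cv2.INTER_CUBIC))
c(t,175,180,150,120,5,"pics/c1.png")
c(t,390,245,60,60,10,"pics/c2.png")
c(s,310,205,160,120,5,"pics/c3.png")
c(s,215,190,60,50,12,"pics/c4.png")
E
```

```text
(no output)
```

View pics/c1.png

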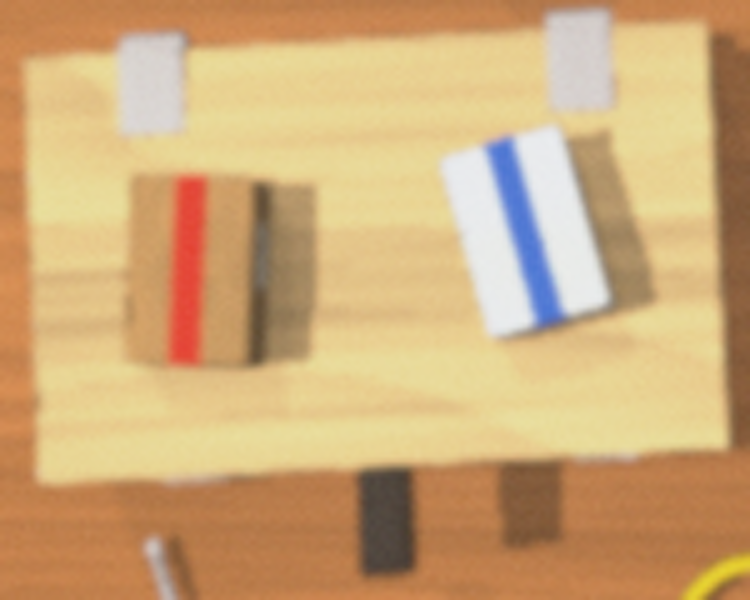

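View pics/c2.png

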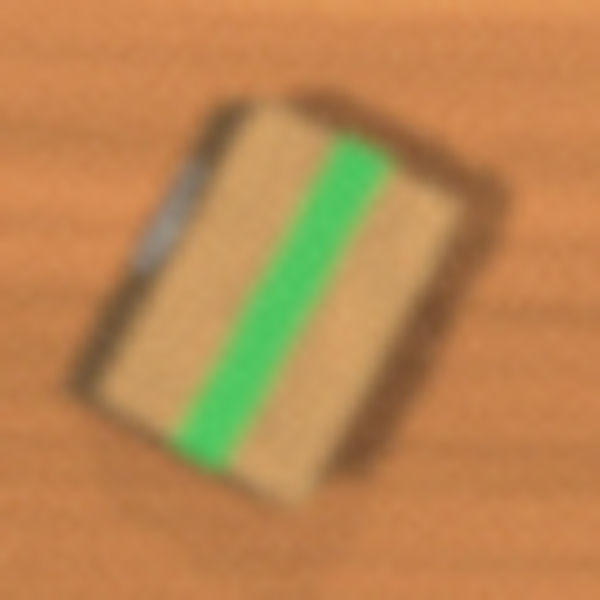

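View pics/c3.png

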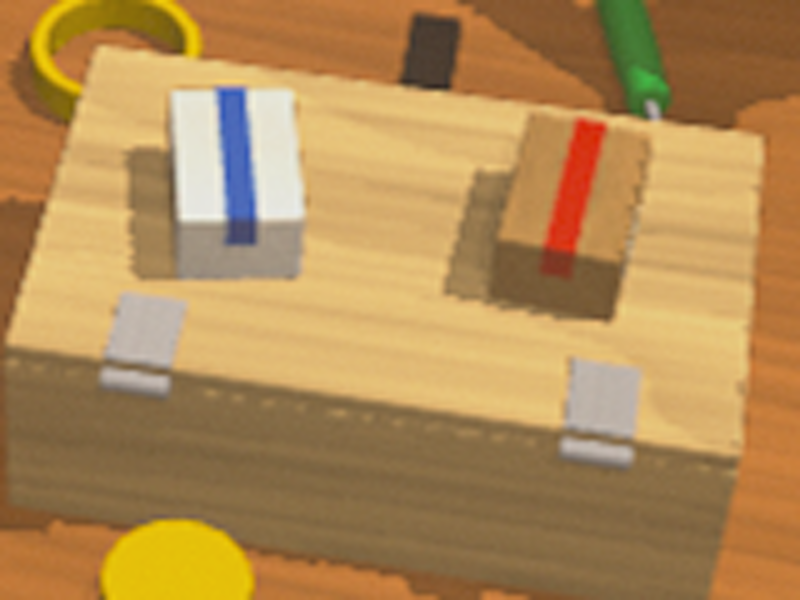

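View pics/c4.png

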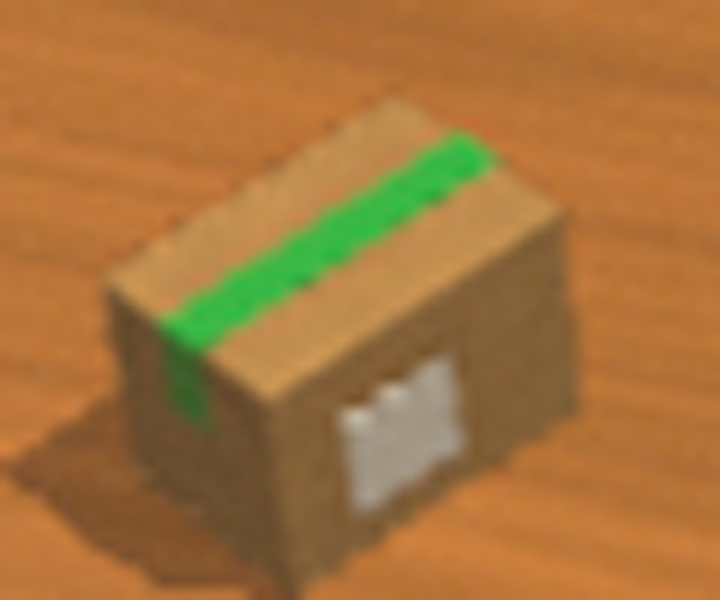

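```bash
cat > h.py <<'E'
import numpy as np, cv2
from scipy.optimize import least_squares
from rig import readout, vision
P={n:vision.camera_params(n) for n in("scene","top")}
def proj(n,X):
    X=np.atleast_2d(X); p=P[n]; c=X@p["R"].T+p["t"]; u=c@p["K"].T; return u[:,:2]/u[:,2:]
def rect(x,y,a,sx,sy,z):
    L=np.array([[-sx,-sy],[sx,-sy],[sx,sy],[-sx,sy]])/2
    R=np.array([[np.cos(a),-np.sin(a)],[np.sin(a),np.cos(a)]])
    return np.c_[L@R.T+[x,y],np.full(4,z)]
def crop(px,x0,y0,k): return (np.array(px,float)+.5)/k-.5+[x0,y0]
def fit(sx,sy,z,obs,x0):
    """obs {cam: px 4x2}; unordered corners -> nearest match"""
    def match(x):
        r=[]
        for n,o in obs.items():
            q=proj(n,rect(*x,sx,sy,z)); 
            best=min((np.roll(o[::d],s,axis=0)-q for d in(1,-1) for s in range(4)),key=lambda e:(e**2).sum())
            r.append(best.ravel())
        return np.concatenate(r)
    best=min((least_squares(match,[x0[0],x0[1],a]) for a in np.arange(-1.5,1.6,.5)),key=lambda s:s.cost)
    return best.x, np.abs(best.fun).max(), best.fun.reshape(-1,2)
def ray(n,px,z):
    p=P[n]; d=p["R"].T@np.linalg.inv(p["K"])@[px[0],px[1],1]; c=-p["R"].T@p["t"]; return c+d*(z-c[2])/d[2]
E
python3 - <<'E'
from h import *
np.set_printoptions(precision=3,suppress=True)
T=lambda p:crop(p,175,180,5); S=lambda p:crop(p,310,205,5)
O={'brown':(84,56,152,{'top':T([(135,175),(256,180),(249,366),(127,360)]),'scene':S([(533,113),(650,142),(628,262),(493,240)])}),
'white':(84,56,152,{'top':T([(442,158),(557,126),(610,303),(495,338)]),'scene':S([(170,92),(293,90),(303,220),(178,222)])}),
'lid':(200,320,112,{'top':T([(25,58),(707,22),(728,448),(40,485)]),'scene':S([(97,45),(763,135),(738,458),(8,347)])}),
'base':(84,56,60,{'top':crop([(262,100),(462,200),(295,503),(98,390)],390,245,10),'scene':crop([(400,95),(565,210),(270,400),(108,280)],215,190,12)})}
for k,(sx,sy,z,o) in O.items():
    g=ray('top',o['top'].mean(0),z)
    for nm,oo in (('both',o),('top',{'top':o['top']}),('scene',{'scene':o['scene']})):
        x,m,f=fit(sx,sy,z,oo,g); print(k,nm,x,m)
pe=T([(362,575),(413,570)]); print('pull end',ray('top',pe.mean(0),116))
E
```

```text
brown both [560.607 190.227  -0.008] 2.012460921779848
brown top [559.559 187.608  -0.012] 0.5185190116490617
brown scene [562.787 192.77   -0.006] 1.177246951931636
white both [580.626  41.068   0.302] 1.635356783208863
white top [579.782  39.151   0.31 ] 0.6117633812964982
white scene [582.707  43.281   0.292] 0.33662221268821213
lid both [573.438 115.437   0.072] 1.7011268810558136
lid top [572.627 113.411   0.072] 0.5125267614429845
lid scene [575.053 117.429   0.073] 1.0338115442534672
base both [ 477.553 -284.166   -0.49 ] 1.3735500030194032
base top [ 477.811 -285.939   -0.492] 1.1254396747447402
base scene [ 478.061 -281.783   -0.488] 0.5843871541463557
pull end [425.402 102.264 116.   ]
```

```bash
cat >> h.py <<'E'
from scipy.spatial.transform import Rotation as Ro
def tool_yaw(rv=None):
    R=Ro.from_rotvec(readout.state()["tcp_rot"] if rv is None else rv).as_matrix(); return np.arctan2(R[1,1],R[0,1]),R
def plan(cmd,cyaw,tgt,tyaw):
    """cmd pos & tool-y yaw commanded -> shift xyz (tool), spin"""
    s,c=np.sin(cyaw),np.cos(cyaw); R=np.array([[-s,c,0],[c,s,0],[0,0,-1.]])
    d=R.T@(np.array(tgt)-np.array(cmd)); return np.r_[d.round(1),round((cyaw-tyaw+np.pi/2)%np.pi-np.pi/2,3)]
E
python3 - <<'E'
from h import *
y,R=tool_yaw(); print(y); print(R.round(3))
print(plan([230.14,526.951,231.288],y,[561.6,190.2,200],np.pi/2-.01))
E
```

```text
1.159064614622135
[[-0.916  0.4   -0.001]
 [ 0.4    0.916 -0.001]
 [ 0.    -0.002 -1.   ]]
[-4.385e+02 -1.760e+02  3.130e+01 -4.020e-01]
```

Request:
play_rows --pt "-1 -438.5 -176 31.3 -0.402" --pt "-1 -438.5 -176 31.3 -0.402" --pt "-1 -438.5 -176 31.3 -0.402" --pt "-1 -438.5 -176 31.3 -0.402" --pt "-1 -438.5 -176 31.3 -0.402" --pt "-1 -438.5 -176 31.3 -0.402" --pt "-1 -438.5 -176 31.3 -0.402" --pt "-1 -438.5 -176 31.3 -0.402" --pt "-1 -438.5 -176 31.3 -0.402" --pt "-1 -438.5 -176 31.3 -0.402" --pt "-1 -438.5 -176 31.3 -0.402" --pt "-1 -438.5 -176 31.3 -0.402" --newtons 40

```text
t: 1.3
eef_pos: [561.3, 189.6, 199.2]
tcp_rot: [-0.018, -3.14, -0.0]
wrist_force: [0.6, -0.1, 0.5]
grip_width: 1.001
```

```bash
cat > snap.py <<'E'
import sys
from h import *
tag=sys.argv[1]
# args: tag then cam:x,y,w,h,k
s=readout.state(); print('t',s['t'],'pos',s['eef_pos'].round(2),'yaw',round(tool_yaw(s['tcp_rot'])[0],4),'F',s['wrist_force'].round(2),'w',round(s['grip_width'],3),'j6',s['joint_positions'].round(2))
for a in sys.argv[2:]:
    n,r=a.split(':'); x,y,w,h,k=map(int,r.split(','))
    im=vision.get_image(n)[:,:,::-1]
    cv2.imwrite(f'pics/{tag}_{n}.png',cv2.resize(im[y:y+h,x:x+w],None,fx=k,fy=k,interpolation=cv2.INTER_CUBIC))
E
python3 snap.py a top:175,180,150,120,5 scene:310,150,160,120,5
```

```text
t 1.3 pos [561.3  189.58 199.17] yaw 1.5592 F [ 0.57 -0.09  0.47] w 1.001 j6 [ 0.13  0.25  1.59  0.    1.3  -1.43]
```

View pics/a_top.png

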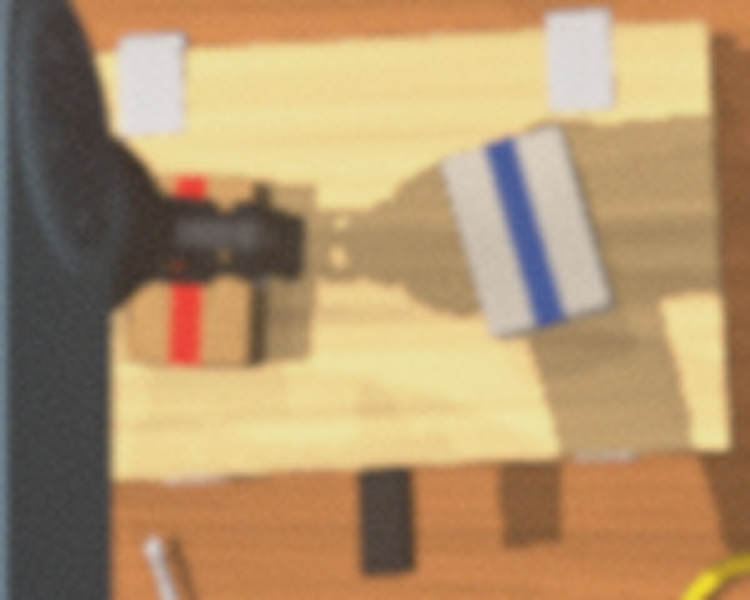

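View pics/a_scene.png

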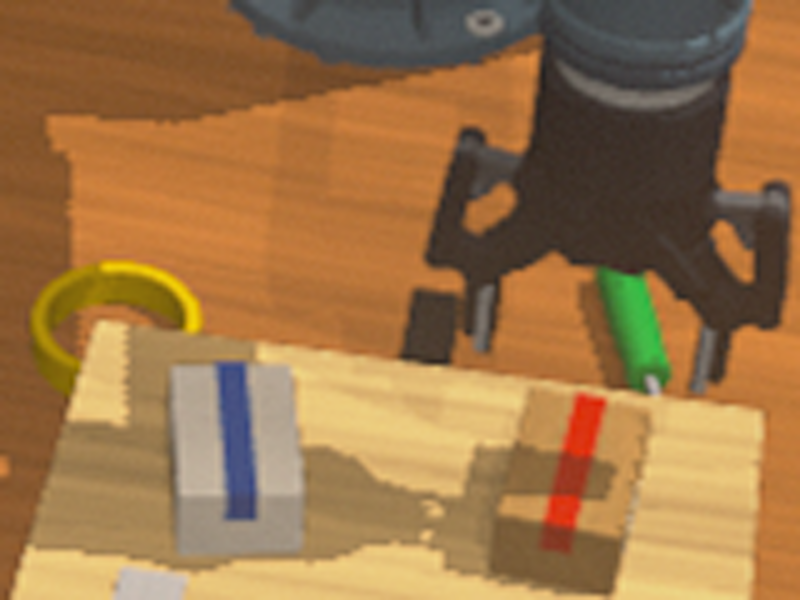

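```bash
python3 - <<'E'
from h import *
for dy in(-42.5,42.5):
    for z in (206,212,218):
        q=proj('scene',[561.3,189.6+dy,z])[0]; print(dy,z,((q-[310,150]+.5)*5-.5).round(1))
E
```

```text
-42.5 206 [485.  351.8]
-42.5 212 [486.3 341.6]
-42.5 218 [487.5 331.3]
42.5 206 [682.2 388.2]
42.5 212 [684.1 378. ]
42.5 218 [686.  367.7]
```

Request:
play_rows --pt "-1 0 0 30 0" --pt "-1 0 0 55 0" --pt "-1 0 0 75 0" --pt "-1 0 0 87 0" --pt "-1 0 0 87 0" --pt "1 0 0 87 0" --pt "1 0 0 87 0" --pt "1 0 0 87 0" --pt "1 0 0 87 0" --pt "1 0 0 87 0" --pt "1 0 0 87 0" --pt "1 0 0 87 0"

```text
t: 2.6
eef_pos: [562.6, 190.4, 114.7]
tcp_rot: [0.015, 3.139, 0.001]
wrist_force: [-1.1, -0.0, 5.9]
grip_width: 0.651
```

```bash
python3 snap.py b scene:310,150,160,120,5
```

```text
t 2.6 pos [562.58 190.4  114.67] yaw 1.5611 F [-1.11 -0.    5.92] w 0.651 j6 [ 0.13  0.35  1.65  0.    1.14 -1.43]
```

View pics/b_scene.png

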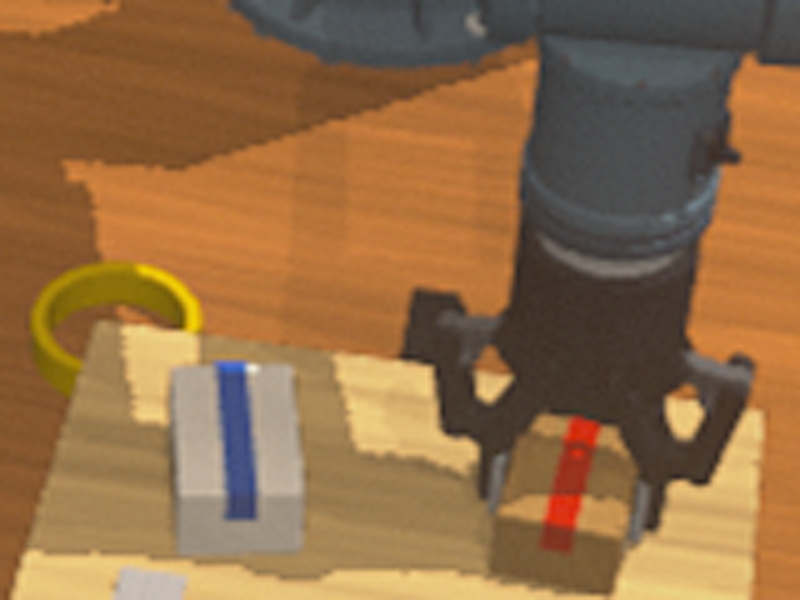

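```bash
python3 - <<'E'
from h import *
print(plan([561.6,190.2,113],1.561,[479.6,-284.0,213],np.pi/2-.49))
E
```

```text
[  77.4  -475.   -100.      0.48]
```

Request:
play_rows --pt "1 0 0 -10 0" --pt "1 0 0 -40 0" --pt "1 0 0 -80 0" --pt "1 0 0 -100 0" --pt "1 0 0 -100 0"

```text
t: 3.15
eef_pos: [563.7, 190.4, 217.3]
tcp_rot: [0.015, 3.134, 0.001]
wrist_force: [-0.5, -0.3, -2.1]
grip_width: 0.651
```

Request:
play_rows --pt "1 0 0 0 0" --pt "1 0 0 0 0" --pt "1 0 0 0 0"

```text
t: 3.45
eef_pos: [560.3, 190.0, 210.8]
tcp_rot: [-0.015, -3.138, 0.001]
wrist_force: [-0.6, 0.1, -2.1]
grip_width: 0.646
```

Request:
play_rows --pt "1 8 -20 0 0.05" --pt "1 16 -60 0 0.1" --pt "1 22 -110 0 0.18" --pt "1 30 -160 0 0.25" --pt "1 38 -210 0 0.33" --pt "1 46 -260 0 0.4" --pt "1 54 -310 0 0.48" --pt "1 62 -360 0 0.48" --pt "1 70 -410 0 0.48" --pt "1 76 -450 0 0.48" --pt "1 77.4 -475 0 0.48" --pt "1 77.4 -475 0 0.48"

```text
t: 4.65
eef_pos: [478.3, -287.4, 211.8]
tcp_rot: [-0.768, -3.045, 0.0]
wrist_force: [0.5, 0.8, -1.6]
grip_width: 0.65
```

Request:
play_rows --pt "1 0 0 0 0" --pt "1 0 0 40 0" --pt "1 0 0 80 0" --pt "1 0 0 110 0" --pt "1 0 0 120 0" --pt "1 0 0 120 0" --pt "1 0 0 120 0" --pt "1 0 0 120 0"

```text
t: 5.45
eef_pos: [480.9, -284.9, 95.2]
tcp_rot: [0.76, 3.045, -0.003]
wrist_force: [0.6, 0.8, -2.0]
grip_width: 0.65
```

```bash
python3 snap.py c top:380,235,80,60,10 scene:205,150,80,100,8
```

```text
t 5.45 pos [ 480.85 -284.87   95.18] yaw 1.0815 F [ 0.59  0.79 -1.95] w 0.65 j6 [-0.75  0.3   1.76  0.    1.08 -1.83]
```

View pics/c_top.png

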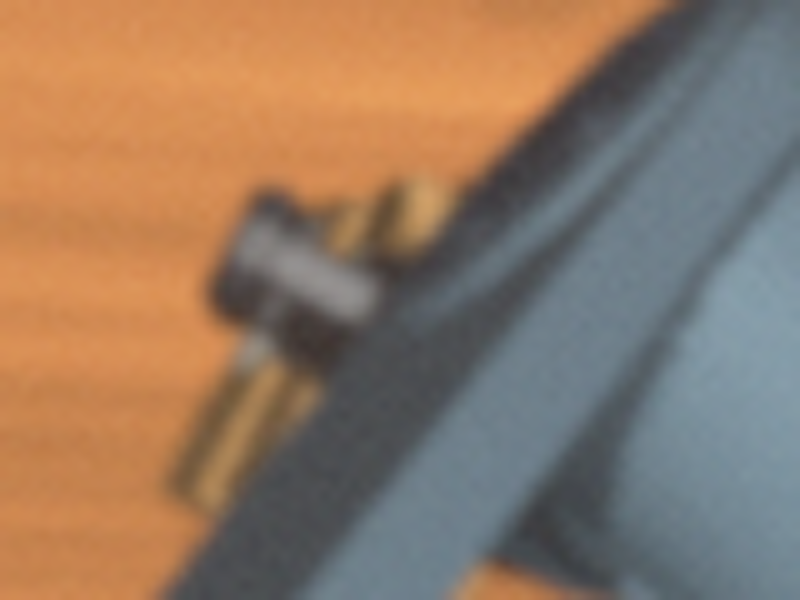

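View pics/c_scene.png

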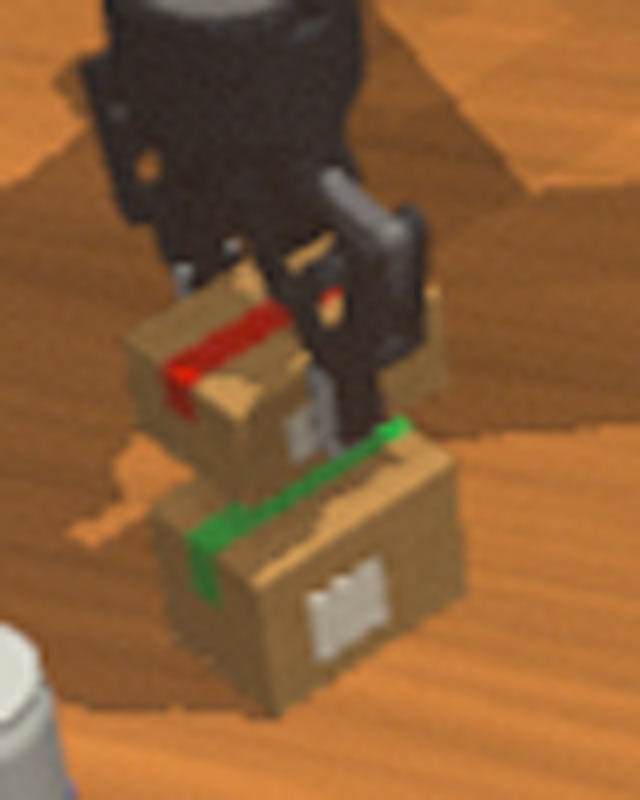

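```bash
cat >> h.py <<'E'
C4={'nn':(-1,-1),'pn':(1,-1),'pp':(1,1),'np':(-1,1)}
def fitc(cam,obs,z,h,yaw=None,sx=84,sy=56):
    """obs {name+'t'/'b': px}; z=top height"""
    def X(p,k):
        a=p[2] if yaw is None else yaw; lx,ly=C4[k[:2]]; lx*=sx/2; ly*=sy/2
        return [p[0]+lx*np.cos(a)-ly*np.sin(a),p[1]+lx*np.sin(a)+ly*np.cos(a),z-(h if k[2]=='b' else 0)]
    g=ray(cam,np.mean(list(obs.values()),axis=0),z)
    f=lambda p:(proj(cam,[X(p,k) for k in obs])-np.array(list(obs.values()))).ravel()
    s=least_squares(f,[g[0],g[1],-.49][:3 if yaw is None else 2]); return s.x.round(2), s.fun.reshape(-1,2).round(2).tolist()
E
python3 - <<'E'
from h import *
S=lambda *p:crop(p,205,150,8)
B={'pnt':S(127,345),'ppt':S(243,422),'npt':S(437,290),'ppb':S(238,498)}
G={'pnt':S(155,510),'ppt':S(258,583),'npt':S(458,462),'ppb':S(280,712)}
for y in (None,-.489):
  print(fitc('scene',B,132.5,40,y)); print(fitc('scene',G,60,60,y))
E
```

```text
(array([ 479.04, -281.23,   -0.48]), [[-1.17, -1.2], [-0.94, -0.63], [0.59, -0.37], [1.55, 2.08]])
(array([ 476.64, -281.84,   -0.5 ]), [[-0.81, -1.02], [0.23, 0.3], [0.51, -0.51], [0.07, 1.13]])
(array([ 479.02, -281.  ]), [[-1.1, -1.31], [-1.03, -0.64], [0.7, -0.25], [1.46, 2.07]])
(array([ 476.66, -282.15]), [[-0.9, -0.88], [0.35, 0.32], [0.36, -0.69], [0.19, 1.14]])
```

```bash
cat >> h.py <<'E'
def edgefit(imgs,box,p0,edges,free=(0,1,2),half=3.0,n=25,it=6,verbose=False):
    """imgs {cam: gray float}; box (sx,sy,ztop,h); edges {cam:[(cornerA,cornerB),...]} e.g. 'ppt'.
    subpixel edges: strongest gradient on perpendicular profiles"""
    from scipy.ndimage import map_coordinates
    sx,sy,z,h=box; p=np.array(p0,float)
    def X(p,k):
        a=p[2]; lx,ly=C4[k[:2]]; lx*=sx/2; ly*=sy/2
        return np.array([p[0]+lx*np.cos(a)-ly*np.sin(a),p[1]+lx*np.sin(a)+ly*np.cos(a),z-(h if k[2]=='b' else 0)])
    for _ in range(it):
        D=[]
        for cam,E in edges.items():
            for e in E:
                lo,hi=(e[2],e[3]) if len(e)>2 else (.12,.88)
                t=np.linspace(lo,hi,n)[:,None]; W=X(p,e[0])*(1-t)+X(p,e[1])*t; q=proj(cam,W)
                d=q[-1]-q[0]; d/=np.hypot(*d); nn=np.array([-d[1],d[0]]); s=np.arange(-half,half+.01,.2)
                pts=q[:,None]+s[None,:,None]*nn
                im=imgs[cam]; pr=np.stack([map_coordinates(im[...,c],[pts[...,1],pts[...,0]],order=1) for c in range(3)],-1)
                g=np.abs(np.gradient(pr,axis=1)).sum(-1)*np.exp(-(s/half)**2)
                # average over edge in small groups for robustness
                for gi,ti in zip(np.array_split(g,5),np.array_split(t[:,0],5)):
                    m=gi.mean(0); k=m.argmax(); w=m[max(0,k-4):k+5]; off=(s[max(0,k-4):k+5]*w).sum()/w.sum()
                    D.append((cam,e,ti.mean(),nn,off))
        def r(v):
            pp=p.copy(); pp[list(free)]=v; out=[]
            for cam,e,t,nn,off in D:
                W=lambda P_:X(P_,e[0])*(1-t)+X(P_,e[1])*t
                out.append((proj(cam,W(pp))[0]-proj(cam,W(p))[0])@nn-off)
            return np.array(out)
        s_=least_squares(r,p[list(free)],loss='soft_l1',f_scale=.3); p[list(free)]=s_.x
    res=r(p[list(free)]); 
    if verbose:
        for (cam,e,t,_,o) in D: print(cam,e[:2],round(t,2),round(o,2))
    return p, np.sqrt(np.median(res**2))
def load(f): return cv2.GaussianBlur(cv2.imread(f),(0,0),.6).astype(float)
E
python3 - <<'E'
from h import *
np.set_printoptions(precision=3,suppress=True)
I={'top':load('pics/top0.png'),'scene':load('pics/scene0.png')}
T4=[('nnt','pnt'),('pnt','ppt'),('ppt','npt'),('npt','nnt')]
for nm,box,p0 in (('brown',(84,56,152,40),(560.6,190.2,-.008)),('white',(84,56,152,40),(580.6,41,.30)),('base',(84,56,60,60),(477.5,-284.2,-.49)),('lid',(200,320,112,12),(573.4,115.4,.072))):
  for cam in('top','scene'):
    print(nm,cam,*edgefit(I,box,p0,{cam:T4}))
E
```

```text
brown top [559.482 189.24   -0.006] 0.12800418707762123
brown scene [559.579 193.027   0.014] 0.3247393851523215
white top [580.149  40.117   0.304] 0.010680056627561964
white scene [581.562  43.268   0.29 ] 0.10411341963954039
base top [ 477.185 -286.294   -0.495] 0.1822792662653903
base scene [ 478.134 -282.402   -0.491] 0.14138413912210013
lid top [572.881 114.003   0.076] 0.054883314176642266
lid scene [574.185 117.137   0.072] 0.19090584882466446
```

```bash
cat > raw.py <<'E'
import sys
from h import *
for n in ('top','scene'): cv2.imwrite(f'pics/{sys.argv[1]}_{n}_raw.png',vision.get_image(n)[:,:,::-1])
s=readout.state(); print(s['t'],s['eef_pos'].round(2),round(tool_yaw(s['tcp_rot'])[0],4),s['wrist_force'].round(2))
E
python3 raw.py d; python3 - <<'E'
from h import *
np.set_printoptions(precision=2,suppress=True)
I={'top':load('pics/d_top_raw.png'),'scene':load('pics/d_scene_raw.png')}
s=readout.state()
E={'scene':[('pnt','ppt'),('ppt','npt',.05,.3),('pnt','pnb',.1,.8),('ppt','ppb',.1,.9),('npt','npb',.1,.9)]}
for z in (131.5,132.5,133.5):
    print(z,*edgefit(I,(84,56,z,40),(479,-283,-.49),E,free=(0,1)))
print(edgefit(I,(84,56,132.5,40),(479,-283,-.49),E,free=(0,1),verbose=True))
print(edgefit(I,(84,56,60,60),(478,-282.4,-.49),{'scene':[('pnt','pnb'),('ppt','ppb'),('npt','npb'),('ppt','npt'),('ppb','npb')]}))
E
```

```text
5.65 [ 480.05 -284.57   94.16] 1.081 [-0.79  0.12 -1.85]
131.5 [ 479.17 -281.5    -0.49] 0.37221370056948927
132.5 [ 480.24 -280.88   -0.49] 0.3678945266882432
133.5 [ 481.27 -280.4    -0.49] 0.36573377035149784
scene ('pnt', 'ppt') 0.18 -0.23
scene ('pnt', 'ppt') 0.34 -0.37
scene ('pnt', 'ppt') 0.5 0.23
scene ('pnt', 'ppt') 0.66 -0.01
scene ('pnt', 'ppt') 0.82 -0.2
scene ('ppt', 'npt') 0.07 0.2
scene ('ppt', 'npt') 0.12 -0.01
scene ('ppt', 'npt') 0.18 0.03
scene ('ppt', 'npt') 0.23 0.17
scene ('ppt', 'npt') 0.28 0.17
scene ('pnt', 'pnb') 0.16 -0.55
scene ('pnt', 'pnb') 0.3 -0.57
scene ('pnt', 'pnb') 0.45 -0.23
scene ('pnt', 'pnb') 0.6 -0.42
scene ('pnt', 'pnb') 0.74 -0.59
scene ('ppt', 'ppb') 0.17 0.46
scene ('ppt', 'ppb') 0.33 0.7
scene ('ppt', 'ppb') 0.5 -1.81
scene ('ppt', 'ppb') 0.67 2.15
scene ('ppt', 'ppb') 0.83 0.52
scene ('npt', 'npb') 0.17 1.56
scene ('npt', 'npb') 0.33 1.75
scene ('npt', 'npb') 0.5 1.94
scene ('npt', 'npb') 0.67 0.21
scene ('npt', 'npb') 0.83 -0.18
(array([ 480.24, -280.88,   -0.49]), np.float64(0.3678945266882432))
(array([ 477.08, -283.46,   -0.49]), np.float64(0.22460786449471476))
```

Request:
play_rows --pt "1 0.2 -1.3 5 0" --pt "1 0.2 -1.3 12 0" --pt "1 0.2 -1.3 19 0" --pt "1 0.2 -1.3 24 0" --pt "1 0.2 -1.3 27 0" --pt "1 0.2 -1.3 27 0" --pt "1 0.2 -1.3 27 0" --pt "1 0.2 -1.3 27 0" --pt "1 0.2 -1.3 27 0" --pt "1 0.2 -1.3 27 0"

```text
t: 6.65
eef_pos: [478.8, -285.2, 66.3]
tcp_rot: [0.762, 3.047, -0.0]
wrist_force: [-0.2, -0.2, -3.3]
grip_width: 0.65
```

```bash
python3 raw.py e;python3 snap.py e scene:205,150,80,100,8; python3 - <<'E'
from h import *
np.set_printoptions(precision=2,suppress=True)
I={'top':load('pics/e_top_raw.png'),'scene':load('pics/e_scene_raw.png')}
s=readout.state(); z=s['eef_pos'][2]-2.67+40
E={'scene':[('pnt','ppt'),('ppt','npt',.05,.3),('pnt','pnb',.1,.8)]}
print(z,*edgefit(I,(84,56,z,40),(479,-283,-.49),E,free=(0,1)))
print(edgefit(I,(84,56,60,60),(478,-282.4,-.49),{'scene':[('pnt','pnb'),('ppt','ppb'),('npt','npb'),('ppt','npt'),('ppb','npb')]}))
E
```

```text
6.75 [ 478.78 -285.16   66.17] 1.0811 [ 0.96  0.5  -2.34]
t 6.75 pos [ 478.78 -285.16   66.17] yaw 1.0811 F [ 0.96  0.5  -2.34] w 0.648 j6 [-0.75  0.35  1.77 -0.    1.02 -1.83]
103.4306704946794 [ 477.3  -280.43   -0.49] 0.201859073951372
(array([ 474.56, -284.68,   -0.49]), np.float64(0.2007721459545322))
```

View pics/e_scene.png

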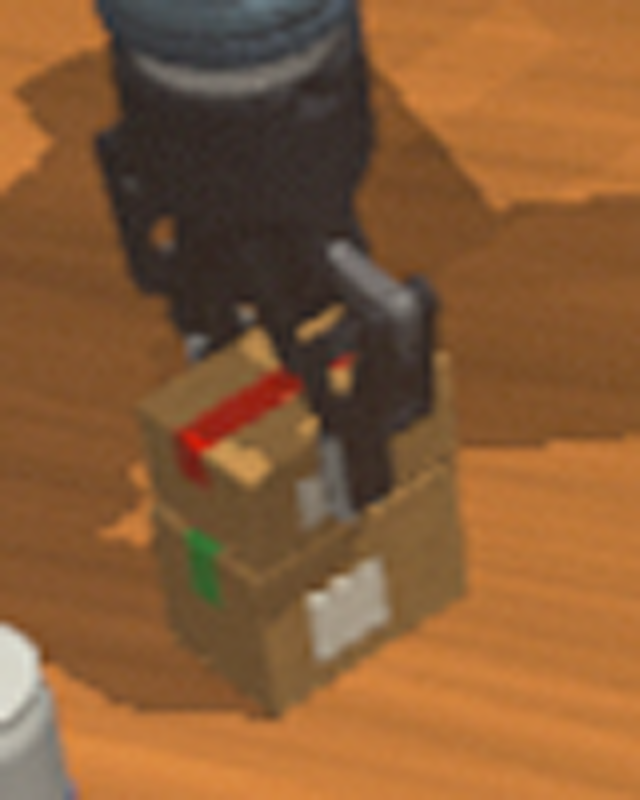

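Request:
play_rows --pt "1 -1.5 -0.6 0 0" --pt "1 -1.5 -0.6 0.8 0" --pt "1 -1.5 -0.6 1.6 0" --pt "1 -1.5 -0.6 2.2 0" --pt "1 -1.5 -0.6 2.8 0" --pt "1 -1.5 -0.6 3.2 0" --pt "1 -1.5 -0.6 3.4 0" --pt "1 -1.5 -0.6 3.4 0" --pt "1 -1.5 -0.6 3.4 0" --pt "1 -1.5 -0.6 3.4 0"

```text
t: 7.8
eef_pos: [479.7, -286.3, 62.8]
tcp_rot: [-0.762, -3.048, -0.0]
wrist_force: [-2.6, 2.0, 2.4]
grip_width: 0.65
```

```bash
python3 snap.py f scene:205,150,80,100,8
```

```text
t 7.8 pos [ 479.7  -286.33   62.79] yaw 1.081 F [-2.64  1.96  2.37] w 0.65 j6 [-0.75  0.36  1.77 -0.    1.02 -1.83]
```

View pics/f_scene.png

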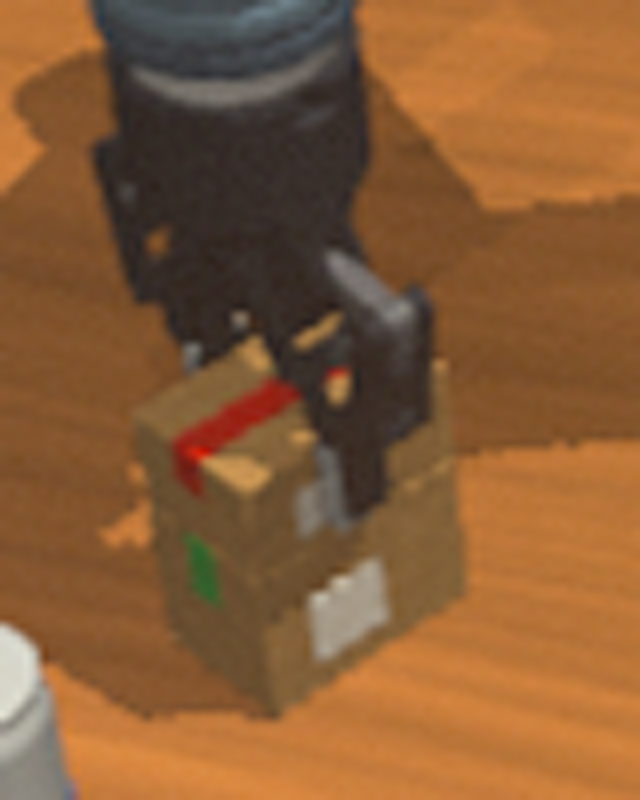

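Request:
play_rows --pt "0.35 0 0 0 0" --pt "0.45 0 0 0 0" --pt "0.6 0 0 0 0" --pt "-1 0 0 0 0" --pt "-1 0 0 0 0" --pt "-1 0 0 0 0" --pt "-1 0 0 -10 0" --pt "-1 0 0 -40 0" --pt "-1 0 0 -80 0" --pt "-1 0 0 -120 0" --pt "-1 0 0 -150 0" --pt "-1 0 0 -150 0"

```text
t: 9.05
eef_pos: [482.2, -288.5, 219.0]
tcp_rot: [0.759, 3.039, -0.008]
wrist_force: [-0.2, 0.3, -0.2]
grip_width: 0.998
```

```bash
python3 - <<'E'
from h import *
print(plan([479.85,-286.29,212.6],1.0808,[580.5,41,212.6],np.pi/2+.3))
E
```

```text
[ 65.2  336.1    0.    -0.79]
```

Move halfway first so the arm clears the view of the stack, and check it on the way.

Request:
play_rows --pt "-1 5 30 0 -0.1" --pt "-1 15 80 0 -0.2" --pt "-1 25 130 0 -0.3" --pt "-1 35 180 0 -0.4" --pt "-1 45 230 0 -0.5" --pt "-1 55 280 0 -0.65" --pt "-1 62 320 0 -0.79" --pt "-1 65.2 336.1 0 -0.79" --pt "-1 65.2 336.1 0 -0.79" --pt "-1 65.2 336.1 0 -0.79" --pt "-1 65.2 336.1 0 -0.79"

```text
t: 10.15
eef_pos: [580.0, 39.4, 212.4]
tcp_rot: [0.466, -3.106, 0.001]
wrist_force: [0.2, 0.2, 0.2]
grip_width: 1.0
```

```bash
python3 raw.py g;python3 - <<'E'
from h import *
np.set_printoptions(precision=2,suppress=True)
I={n:load(f'pics/g_{n}_raw.png') for n in('top','scene')}
T4=[('nnt','pnt'),('pnt','ppt'),('ppt','npt'),('npt','nnt')]
for cam in I:
    print(cam,*edgefit(I,(84,56,100,40),(478,-284,-.49),{cam:T4}))
print(edgefit(I,(84,56,60,60),(478,-282.4,-.49),{'scene':[('pnt','pnb'),('ppt','ppb'),('npt','npb'),('ppb','npb'),('pnb','ppb')]}))
s=cv2.imread('pics/g_scene_raw.png'); t=cv2.imread('pics/g_top_raw.png')
a=cv2.resize(s[170:250,210:280],None,fx=7,fy=7,interpolation=cv2.INTER_CUBIC); b=cv2.resize(t[235:315,380:415+35],None,fx=7,fy=7,interpolation=cv2.INTER_CUBIC)
cv2.imwrite('pics/g.png',np.hstack([a[:,:400],b[:,:400]]))
E
```

```text
10.25 [580.12  39.31 212.54] 1.8683 [ 0.33  0.94 -0.96]
top [ 477.48 -285.81   -0.48] 0.18602780260508886
scene [ 478.75 -282.42   -0.49] 0.05855226875521837
(array([ 475.41, -284.17,   -0.48]), np.float64(0.35862580293921636))
```

View pics/g.png

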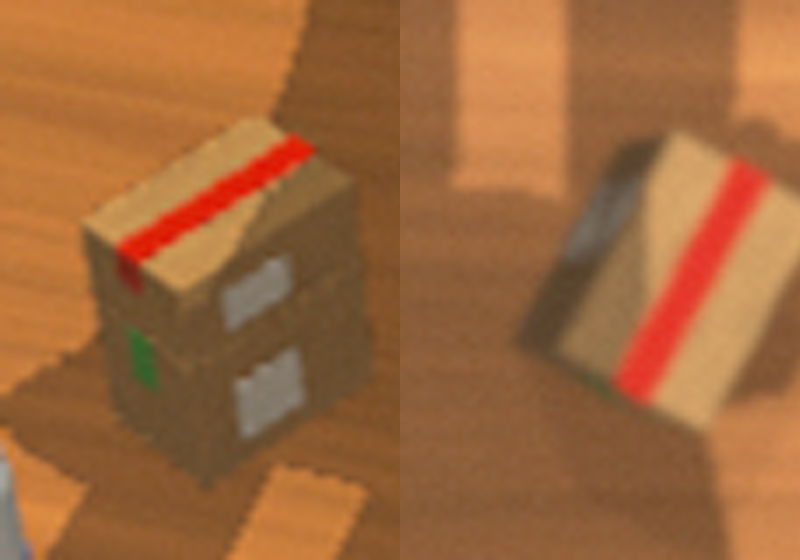

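Request:
play_rows --pt "-1 0 1.5 30 0" --pt "-1 0 1.5 55 0" --pt "-1 0 1.5 80 0" --pt "-1 0 1.5 98.6 0" --pt "-1 0 1.5 98.6 0" --pt "1 0 1.5 98.6 0" --pt "1 0 1.5 98.6 0" --pt "1 0 1.5 98.6 0" --pt "1 0 1.5 98.6 0" --pt "1 0 1.5 98.6 0" --pt "1 0 1.5 98.6 0" --pt "1 0 1.5 98.6 0"

```text
t: 11.45
eef_pos: [581.1, 41.9, 115.8]
tcp_rot: [-0.469, 3.103, -0.002]
wrist_force: [-0.6, -1.8, 7.4]
grip_width: 0.652
```

```bash
python3 raw.py w; python3 snap.py w scene:310,150,160,120,5; python3 - <<'E'
from h import *
np.set_printoptions(precision=2,suppress=True)
I={n:load(f'pics/w_{n}_raw.png') for n in('top','scene')}
E={'scene':[('ppt','pnt'),('ppt','npt',.05,.3),('pnt','nnt',.05,.3),('pnt','pnb',.1,.9),('ppt','ppb',.1,.9),('pnb','ppb')]}
print(edgefit(I,(84,56,152,40),(581.5,43.2,.295),E))
E
```

```text
11.55 [581.13  41.88 115.83] 1.8709 [-0.19 -0.11  6.18]
t 11.55 pos [581.13  41.88 115.83] yaw 1.8709 F [-0.19 -0.11  6.18] w 0.651 j6 [-0.13  0.32  1.68 -0.    1.13 -2.  ]
(array([580.21,  44.17,   0.28]), np.float64(0.11244004823117407))
```

View pics/w_scene.png

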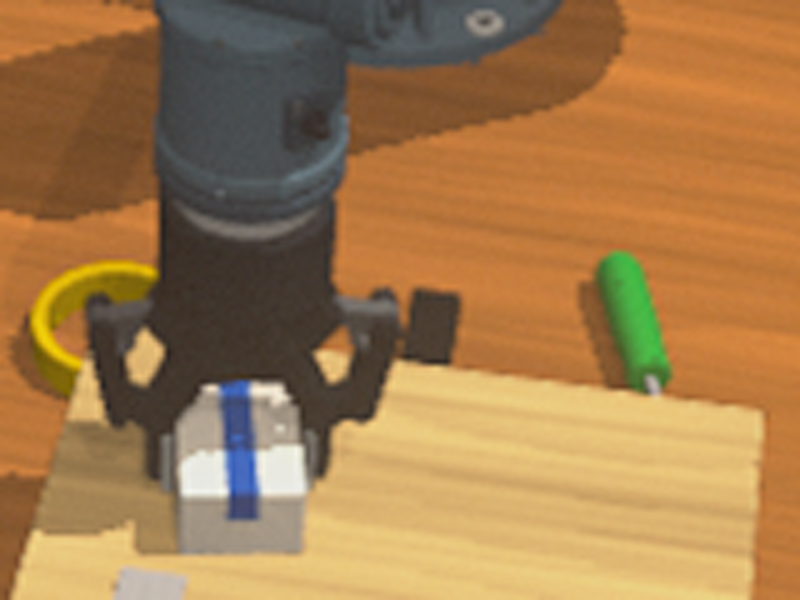

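```bash
python3 - <<'E'
from h import *
print(plan([580.06,42.43,114],1.8708,[478.0,-285.3,214],np.pi/2-.49))
E
```

```text
[ 194.4  -282.9  -100.      0.79]
```

Request:
play_rows --pt "1 0 0 -10 0" --pt "1 0 0 -40 0" --pt "1 0 0 -80 0" --pt "1 0 0 -100 0" --pt "1 0 0 -100 0"

```text
t: 12.1
eef_pos: [581.9, 42.4, 218.2]
tcp_rot: [-0.469, 3.099, -0.003]
wrist_force: [-0.3, -0.0, -2.2]
grip_width: 0.652
```

Request:
play_rows --pt "1 14 -20 0 0.07" --pt "1 40 -58 0 0.15" --pt "1 66 -96 0 0.25" --pt "1 92 -134 0 0.35" --pt "1 118 -172 0 0.45" --pt "1 144 -210 0 0.55" --pt "1 170 -247 0 0.67" --pt "1 188 -273 0 0.79" --pt "1 194.4 -282.9 0 0.79" --pt "1 194.4 -282.9 0 0.79" --pt "1 194.4 -282.9 0 0.79" --pt "1 194.4 -282.9 0 0.79"

```text
t: 13.3
eef_pos: [478.2, -283.7, 213.5]
tcp_rot: [-0.757, -3.048, -0.001]
wrist_force: [-0.5, 0.3, -2.2]
grip_width: 0.648
```

Request:
play_rows --pt "1 0 0 15 0" --pt "1 0 0 40 0" --pt "1 0 0 65 0" --pt "1 0 0 85 0" --pt "1 0 0 98 0" --pt "1 0 0 104 0" --pt "1 0 0 104 0" --pt "1 0 0 104 0" --pt "1 0 0 104 0" --pt "1 0 0 104 0"

```text
t: 14.3
eef_pos: [478.3, -285.9, 111.0]
tcp_rot: [0.761, 3.046, -0.001]
wrist_force: [-0.1, 0.1, -1.8]
grip_width: 0.65
```

```bash
python3 raw.py i; python3 snap.py i scene:205,130,80,100,8; python3 - <<'E'
from h import *
np.set_printoptions(precision=2,suppress=True)
I={n:load(f'pics/i_{n}_raw.png') for n in('top','scene')}
s=readout.state(); z=s['eef_pos'][2]-3.8+40
E={'scene':[('pnt','ppt'),('ppt','npt',.05,.3),('pnt','pnb',.1,.9),('pnb','ppb')]}
print(z,*edgefit(I,(84,56,z,40),(478.7,-282.8,-.49),E,free=(0,1)))
E
```

```text
14.4 [ 478.1  -285.72  110.65] 1.0809 [ 0.33  0.41 -1.51]
t 14.4 pos [ 478.1  -285.72  110.65] yaw 1.0809 F [ 0.33  0.41 -1.51] w 0.649 j6 [-0.75  0.28  1.75 -0.    1.11 -1.83]
146.68866458607886 [ 477.39 -282.75   -0.49] 0.16348694362307795
```

View pics/i_scene.png

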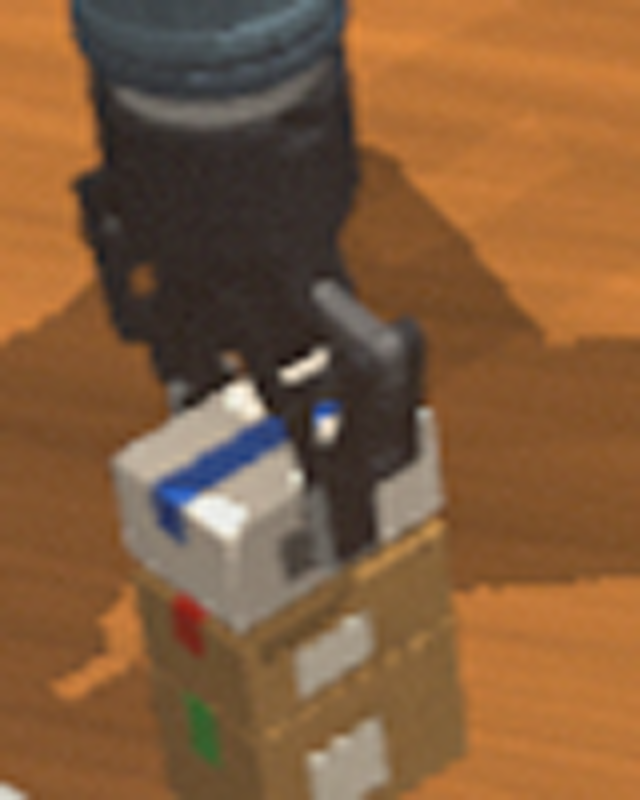

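Request:
play_rows --pt "1 -0.7 0.5 1 0" --pt "1 -0.7 0.5 2.2 0" --pt "1 -0.7 0.5 3.4 0" --pt "1 -0.7 0.5 4.4 0" --pt "1 -0.7 0.5 5.2 0" --pt "1 -0.7 0.5 5.8 0" --pt "1 -0.7 0.5 6.2 0" --pt "1 -0.7 0.5 6.2 0" --pt "1 -0.7 0.5 6.2 0"

```text
t: 15.35
eef_pos: [478.7, -285.3, 103.9]
tcp_rot: [0.762, 3.048, -0.0]
wrist_force: [-0.7, 0.7, 0.6]
grip_width: 0.65
```

Request:
play_rows --pt "1 0 0 0.3 0" --pt "1 0 0 0.3 0"

```text
t: 15.55
eef_pos: [478.7, -285.3, 103.9]
tcp_rot: [0.762, 3.048, -0.0]
wrist_force: [-2.3, 0.7, 3.8]
grip_width: 0.65
```

Request:
play_rows --pt "0.35 0 0 0 0" --pt "0.45 0 0 0 0" --pt "0.6 0 0 0 0" --pt "-1 0 0 0 0" --pt "-1 0 0 0 0" --pt "-1 0 0 0 0" --pt "-1 0 0 -10 0" --pt "-1 0 0 -40 0" --pt "-1 0 0 -80 0" --pt "-1 0 0 -110 0" --pt "-1 0 0 -110 0" --pt "-1 0 0 -110 0"

```text
t: 16.75
eef_pos: [479.1, -285.6, 214.7]
tcp_rot: [0.761, 3.046, -0.002]
wrist_force: [0.6, -0.7, -0.1]
grip_width: 1.001
```

```bash
python3 - <<'E'
from h import *
print(plan([478.85,-285.2,213.5],1.0808,[440,105,213.5],np.pi/2+.074))
E
```

```text
[217.9   326.      0.     -0.564]
```

Request:
play_rows --pt "-1 14 20 0 -0.05" --pt "-1 40 60 0 -0.12" --pt "-1 65 98 0 -0.2" --pt "-1 92 137 0 -0.28" --pt "-1 118 176 0 -0.36" --pt "-1 144 215 0 -0.44" --pt "-1 170 254 0 -0.52" --pt "-1 196 293 0 -0.564" --pt "-1 213 318 0 -0.564" --pt "-1 217.9 326 0 -0.564" --pt "-1 217.9 326 0 -0.564" --pt "-1 217.9 326 0 -0.564"

```text
t: 17.95
eef_pos: [439.6, 104.0, 212.8]
tcp_rot: [0.116, -3.138, 0.001]
wrist_force: [-0.9, -0.4, 0.6]
grip_width: 1.0
```

```bash
python3 raw.py k;python3 - <<'E'
from h import *
np.set_printoptions(precision=2,suppress=True)
I={n:load(f'pics/k_{n}_raw.png') for n in('top','scene')}
T4=[('nnt','pnt'),('pnt','ppt'),('ppt','npt'),('npt','nnt')]
for cam in I:
    print(cam,*edgefit(I,(84,56,140,40),(478,-284,-.49),{cam:T4}))
s=cv2.imread('pics/k_scene_raw.png'); t=cv2.imread('pics/k_top_raw.png')
a=cv2.resize(s[160:240,210:280],None,fx=7,fy=7,interpolation=cv2.INTER_CUBIC); b=cv2.resize(t[235:315,380:450],None,fx=7,fy=7,interpolation=cv2.INTER_CUBIC)
cv2.imwrite('pics/k.png',np.hstack([a[:,:400],b[:,:400]]))
E
```

```text
18.05 [439.92 103.61 213.14] 1.6433 [-0.1  -0.36  0.58]
top [ 478.04 -285.26   -0.48] 0.21609122947343434
scene [ 479.42 -281.76   -0.49] 0.01899424373381748
```

View pics/k.png

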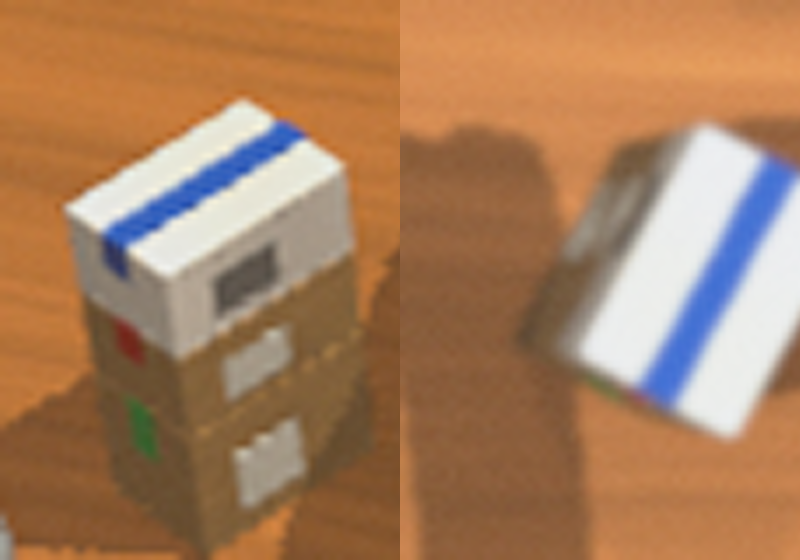

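View pics/k_scene_raw.png

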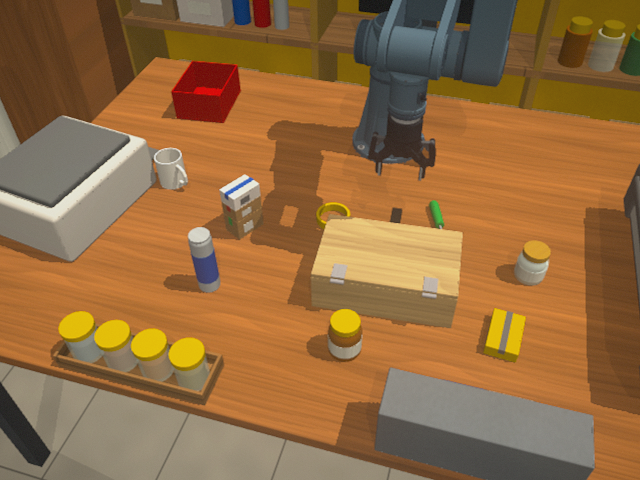

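Request:
play_rows --pt "-1 0 1 20 0" --pt "-1 0 1 60 0" --pt "-1 0 1 95 0" --pt "-1 0 1 118 0" --pt "-1 0 1 128.5 0" --pt "-1 0 1 128.5 0" --pt "-1 0 1 128.5 0" --pt "-1 0 1 128.5 0" --pt "-1 0 1 128.5 0"

```text
t: 18.95
eef_pos: [440.8, 105.8, 86.3]
tcp_rot: [-0.116, 3.137, -0.0]
wrist_force: [0.7, 0.8, 0.2]
grip_width: 0.998
```

```bash
python3 snap.py l scene:350,130,110,90,7 top:205,230,100,80,8
```

```text
t 18.95 pos [440.77 105.82  86.26] yaw 1.645 F [0.74 0.8  0.2 ] w 0.998 j6 [-0.03  0.1   2.02 -0.    1.01 -1.67]
```

View pics/l_scene.png

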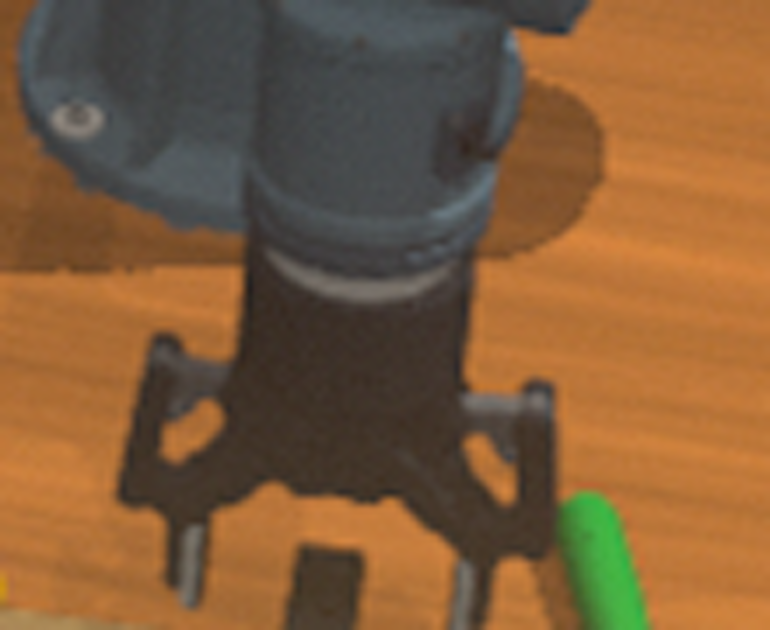

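View pics/l_top.png

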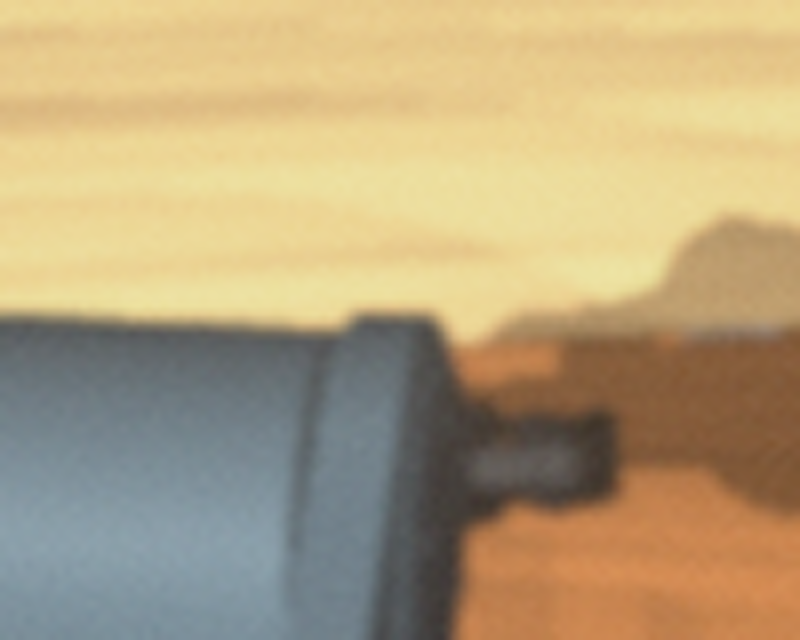

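Request:
play_rows --pt "-0.2 0 0 1 0" --pt "0.2 0 0 1 0" --pt "1 0 0 1 0" --pt "1 0 0 1 0" --pt "1 0 0 1 0" --pt "1 0 0 1 0" --pt "1 0 0 1 0" --pt "1 0 0 1 0" --pt "1 0 0 1 0" --pt "1 0 0 1 0" --newtons 40

```text
t: 20.05
eef_pos: [439.7, 105.3, 84.1]
tcp_rot: [0.117, -3.139, 0.002]
wrist_force: [-1.6, -5.6, 4.0]
grip_width: 0.277
```

```bash
python3 snap.py m scene:350,130,110,90,7
```

```text
t 20.05 pos [439.73 105.31  84.14] yaw 1.645 F [-1.62 -5.56  4.  ] w 0.277 j6 [-0.03  0.11  2.03 -0.    1.01 -1.67]
```

View pics/m_scene.png

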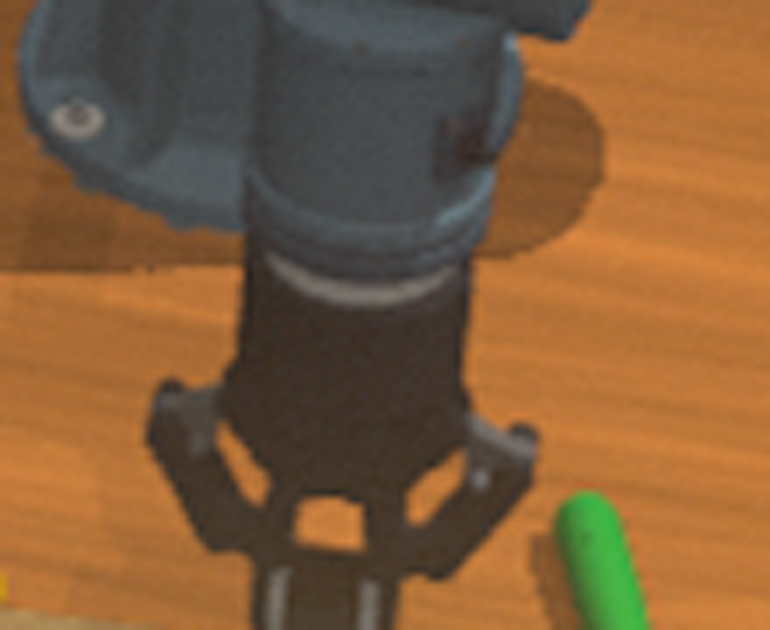

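```bash
python3 -c "
import numpy as np
for base,ths in ((0,[1,3,6,9,12,15,18,21,24,27,30,30]),(30,[32,35,38,41,44,47,50,53,56,58.5,60,60])):
    f=lambda t:(234*(1-np.cos(t))+6*np.sin(t),234*np.sin(t)-6*(1-np.cos(t)))
    b=f(np.radians(base))
    for t in ths:
        q=f(np.radians(t)); print(t,round(-(q[0]-b[0]),1),round(-(q[1]-b[1]),1))
"
```

```text
1 -0.1 -4.1
3 -0.6 -12.2
6 -1.9 -24.4
9 -3.8 -36.5
12 -6.4 -48.5
15 -9.5 -60.4
18 -13.3 -72.0
21 -17.7 -83.5
24 -22.7 -94.7
27 -28.2 -105.6
30 -34.4 -116.2
30 -34.4 -116.2
32 -4.4 -6.9
35 -11.4 -16.9
38 -18.9 -26.6
41 -27.0 -35.8
44 -35.5 -44.7
47 -44.5 -53.0
50 -53.8 -60.9
53 -63.6 -68.3
56 -73.8 -75.2
58.5 -82.5 -80.5
60 -87.8 -83.5
60 -87.8 -83.5
```

Request:
play_rows --pt "1 -0.1 -1 -4.1 0" --pt "1 -0.6 -1 -12.2 0" --pt "1 -1.9 -1 -24.4 0" --pt "1 -3.8 -1 -36.5 0" --pt "1 -6.4 -1 -48.5 0" --pt "1 -9.5 -1 -60.4 0" --pt "1 -13.3 -1 -72 0" --pt "1 -17.7 -1 -83.5 0" --pt "1 -22.7 -1 -94.7 0" --pt "1 -28.2 -1 -105.6 0" --pt "1 -34.4 -1 -116.2 0" --pt "1 -34.4 -1 -116.2 0"

```text
t: 21.3
eef_pos: [474.8, 107.8, 202.2]
tcp_rot: [-0.117, 3.139, 0.001]
wrist_force: [-5.5, 3.0, -0.7]
grip_width: 0.275
```

```bash
python3 snap.py n scene:290,100,190,150,4
```

```text
t 21.3 pos [474.83 107.79 202.18] yaw 1.6452 F [-5.53  3.   -0.74] w 0.275 j6 [-0.02  0.01  1.85  0.    1.28 -1.67]
```

View pics/n_scene.png

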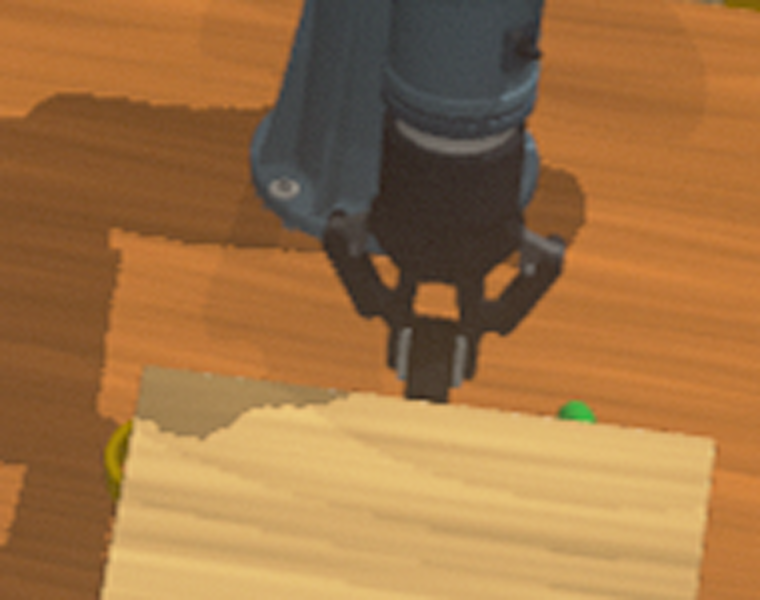

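Request:
play_rows --pt "1 -4.4 0 -6.9 0" --pt "1 -11.4 0 -16.9 0" --pt "1 -18.9 0 -26.6 0" --pt "1 -27 0 -35.8 0" --pt "1 -35.5 0 -44.7 0" --pt "1 -44.5 0 -53 0" --pt "1 -53.8 0 -60.9 0" --pt "1 -63.6 0 -68.3 0" --pt "1 -73.8 0 -75.2 0" --pt "1 -82.5 0 -80.5 0" --pt "1 -87.8 0 -83.5 0" --pt "1 -87.8 0 -83.5 0"

```text
t: 22.55
eef_pos: [562.7, 114.2, 284.6]
tcp_rot: [-0.117, 3.138, 0.001]
wrist_force: [-3.0, 4.4, -1.8]
grip_width: 0.275
```

Request:
play_rows --pt "1 0 0 0 0" --pt "1 0 0 0 0" --pt "1 0 0 0 0" --pt "1 0 0 0 0" --pt "1 0 0 0 0" --pt "1 0 0 0 0"

```text
t: 23.15
eef_pos: [562.1, 114.1, 284.2]
tcp_rot: [-0.117, 3.138, 0.0]
wrist_force: [-1.5, 5.4, -1.2]
grip_width: 0.277
```

```bash
python3 raw.py o; python3 snap.py o scene:290,80,200,160,4 top:150,150,200,150,4
```

```text
23.25 [562.05 114.15 284.23] 1.6452 [-1.93  4.56 -0.69]
t 23.25 pos [562.05 114.15 284.23] yaw 1.6452 F [-1.93  4.56 -0.69] w 0.274 j6 [-0.01  0.14  1.55  0.    1.45 -1.65]
```

View pics/o_scene.png

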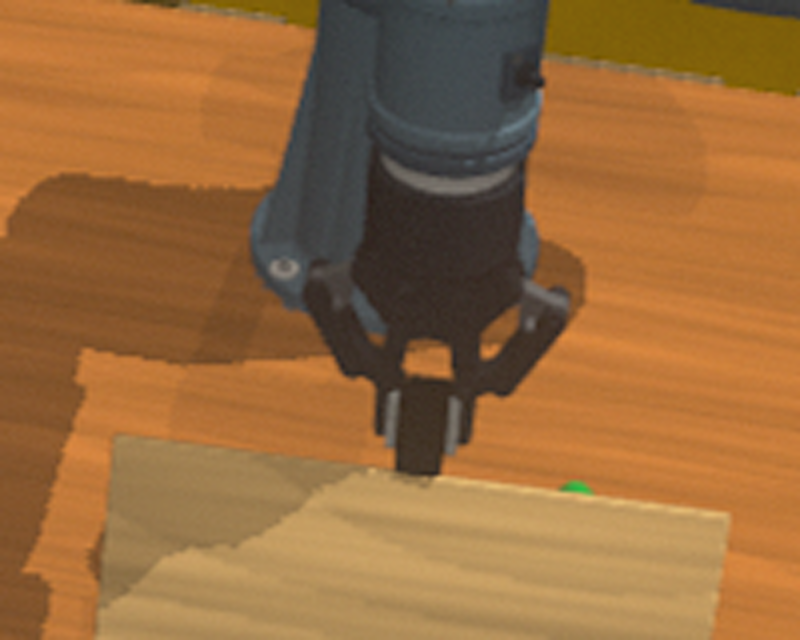

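View pics/o_top.png

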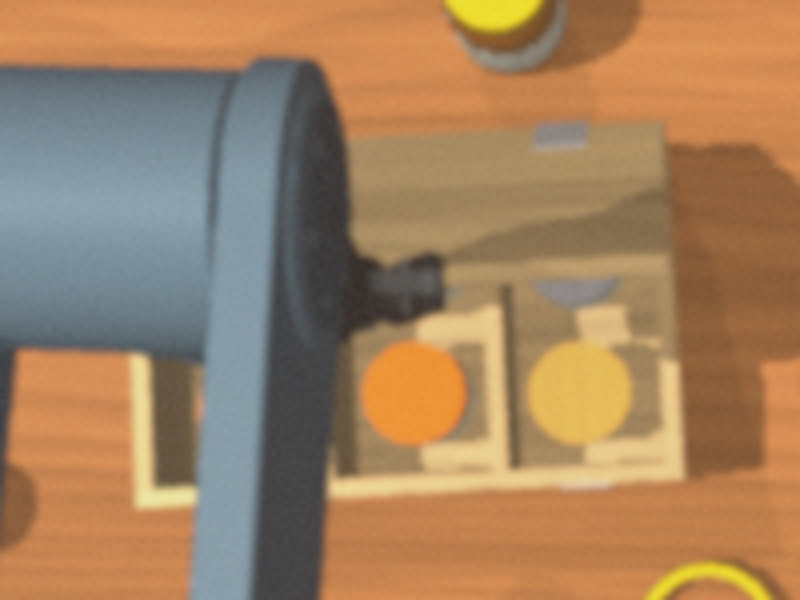

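```bash
python3 - <<'E'
from h import *
np.set_printoptions(precision=1,suppress=True)
def lidpt(th,lx,ly,lz,c,a=.074):
    x=100+(-lx*np.cos(th)+lz*np.sin(th)); z=100+lx*np.sin(th)+lz*np.cos(th)
    return [c[0]+x*np.cos(a)-ly*np.sin(a),c[1]+x*np.sin(a)+ly*np.cos(a),z]
S=lambda u,v:crop((u,v),290,80,4); T=lambda u,v:crop((u,v),150,150,4)
print('obs scene',S(115,437),S(728,512),'top right front',T(668,256))
for d in (56,58,60,62,64):
    t=np.radians(d)
    print(d,'scene',proj('scene',[lidpt(t,200,-160,12,(574.2,117.1)),lidpt(t,200,160,12,(574.2,117.1))]).ravel(),'top',proj('top',[lidpt(t,200,-160,z,(572.9,114)) for z in(12,0)]).ravel())
# kinematic: grip point = TCP + (18.7+s); start 84.14 at z106
p=np.array([562.05,114.15,284.23])
ax=np.array([573.5,114.9])+100*np.array([np.cos(.074),np.sin(.074)])
X=(p[:2]-ax)@[np.cos(.074),np.sin(.074)]; Z=p[2]+106-84.14-100
print(X,Z,np.degrees(np.arctan2(Z,-X)+0)-np.degrees(np.arctan2(6,234)),np.hypot(X,Z))
E
```

```text
obs scene [318.4 188.9] [471.6 207.6] top right front [316.6 213.6]
56 scene [318.9 187.7 472.3 207.4] top [317.1 218.9 317.5 224.3]
58 scene [318.2 188.3 472.5 208.1] top [316.9 215.6 317.3 221.1]
60 scene [317.6 189.  472.6 208.9] top [316.7 212.2 317.1 217.9]
62 scene [316.9 189.8 472.8 209.8] top [316.5 208.7 316.9 214.5]
64 scene [316.2 190.7 472.9 210.9] top [316.3 205.2 316.7 211.1]
-111.47411356435154 206.09000000000003 60.122236730463214 234.30656434457393
```

```bash
python3 - <<'E'
from h import *
np.set_printoptions(precision=2,suppress=True)
exec(open('/dev/stdin').read()) if 0 else None
def lidpt(th,lx,ly,lz,c,a=.074):
    x=100+(-lx*np.cos(th)+lz*np.sin(th)); z=100+lx*np.sin(th)+lz*np.cos(th)
    return np.array([c[0]+x*np.cos(a)-ly*np.sin(a),c[1]+x*np.sin(a)+ly*np.cos(a),z])
from scipy.ndimage import map_coordinates
I={n:load(f'pics/o_{n}_raw.png') for n in('top','scene')}
s=np.arange(-6,6.1,.25)
for cam,c,ys in(('top',(572.9,114),(-150,-70)),('scene',(574.2,117.1),(30,150)),('scene',(574.2,117.1),(-150,-30))):
  for lz in((12,0) if cam=='top' else (12,)):
    for d in(56,58,60,62,64):
        q=proj(cam,[lidpt(np.radians(d),200,y,lz,c) for y in np.linspace(*ys,40)])
        pr=sum(map_coordinates(I[cam][...,k],[q[:,1,None]+s,q[:,0,None]+0*s],order=1).mean(0) for k in range(3))
        g=np.gradient(pr); k=np.argsort(-np.abs(g))[:2]
        print(cam,ys,lz,d,'edge offset px',s[k],g[k])
E
python3 - <<'E'
import cv2
t=cv2.imread('pics/o_top_raw.png')
cv2.imwrite('pics/o2.png',cv2.resize(t[175:245,255:330],None,fx=8,fy=8,interpolation=cv2.INTER_CUBIC))
E
```

```text
top (-150, -70) 12 56 edge offset px [-6.   -5.75] [9.82 9.45]
top (-150, -70) 12 58 edge offset px [-2.75 -2.5 ] [9.78 9.65]
top (-150, -70) 12 60 edge offset px [0.75 0.5 ] [9.8  9.56]
top (-150, -70) 12 62 edge offset px [4.25 4.  ] [9.79 9.61]
top (-150, -70) 12 64 edge offset px [-2.25 -2.5 ] [-3.59 -3.54]
top (-150, -70) 0 56 edge offset px [1.   0.75] [4.56 4.55]
top (-150, -70) 0 58 edge offset px [4.   4.25] [4.64 4.55]
top (-150, -70) 0 60 edge offset px [-5.   -5.25] [9.82 9.53]
top (-150, -70) 0 62 edge offset px [-1.75 -1.5 ] [9.75 9.69]
top (-150, -70) 0 64 edge offset px [1.75 2.  ] [9.8  9.51]
scene (30, 150) 12 56 edge offset px [0.25 0.5 ] [17.87 17.13]
scene (30, 150) 12 58 edge offset px [-0.25 -0.5 ] [17.7  17.59]
scene (30, 150) 12 60 edge offset px [-1.25 -1.  ] [17.76 17.54]
scene (30, 150) 12 62 edge offset px [-2.   -2.25] [17.87 17.29]
scene (30, 150) 12 64 edge offset px [-3.   -3.25] [17.74 17.51]
scene (-150, -30) 12 56 edge offset px [0.75 0.5 ] [2.32 1.86]
scene (-150, -30) 12 58 edge offset px [0.   0.25] [2.27 2.13]
scene (-150, -30) 12 60 edge offset px [-0.75 -0.5 ] [2.27 2.05]
scene (-150, -30) 12 62 edge offset px [-1.5  -1.75] [2.27 2.11]
scene (-150, -30) 12 64 edge offset px [-2.5  -2.75] [2.28 2.2 ]
```

View pics/o2.png

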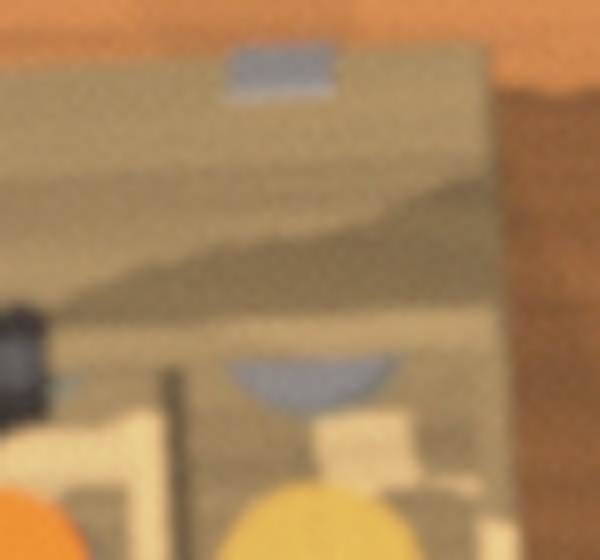

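Request:
play_rows --pt "1 -0.4 0.3 -0.2 0" --pt "1 -0.7 0.5 -0.4 0" --pt "1 -0.7 0.5 -0.4 0" --pt "1 -0.7 0.5 -0.4 0" --pt "1 -0.7 0.5 -0.4 0" --pt "1 -0.7 0.5 -0.4 0" --pt "1 -0.7 0.5 -0.4 0" --pt "1 -0.7 0.5 -0.4 0"

```text
t: 24.15
eef_pos: [562.4, 114.2, 284.4]
tcp_rot: [-0.116, 3.139, -0.001]
wrist_force: [-3.1, 1.3, 4.5]
grip_width: 0.27
```

```bash
python3 raw.py q;python3 - <<'E'
from h import *
from scipy.ndimage import map_coordinates
np.set_printoptions(precision=2,suppress=True)
I={n:load(f'pics/q_{n}_raw.png') for n in('top','scene')}
def lidpt(th,lx,ly,lz,c,a=.074):
    x=100+(-lx*np.cos(th)+lz*np.sin(th)); z=100+lx*np.sin(th)+lz*np.cos(th)
    return np.array([c[0]+x*np.cos(a)-ly*np.sin(a),c[1]+x*np.sin(a)+ly*np.cos(a),z])
s=np.arange(-3,3.1,.1)
for d in (59,59.5,60,60.5,61):
    q=proj('top',[lidpt(np.radians(d),200,y,12,(572.9,114)) for y in np.linspace(-150,-70,40)])
    pr=sum(map_coordinates(I['top'][...,k],[q[:,1,None]+s,q[:,0,None]+0*s],order=1).mean(0) for k in range(3)); print(d,s[np.gradient(pr).argmax()])
T4=[('nnt','pnt'),('pnt','ppt'),('ppt','npt'),('npt','nnt')]
for cam in I: print(cam,*edgefit(I,(84,56,140,40),(478,-284,-.49),{cam:T4}))
E
```

```text
24.25 [562.38 114.21 284.4 ] 1.6449 [-3.49 -0.01  2.48]
59 -1.0999999999999983
59.5 -0.1999999999999975
60 0.6000000000000032
60.5 1.5000000000000036
61 2.3000000000000043
top [ 478.01 -285.26   -0.48] 0.2199745458485529
scene [ 479.39 -281.72   -0.49] 0.019303353373446554
```

View pics/q_top_raw.png

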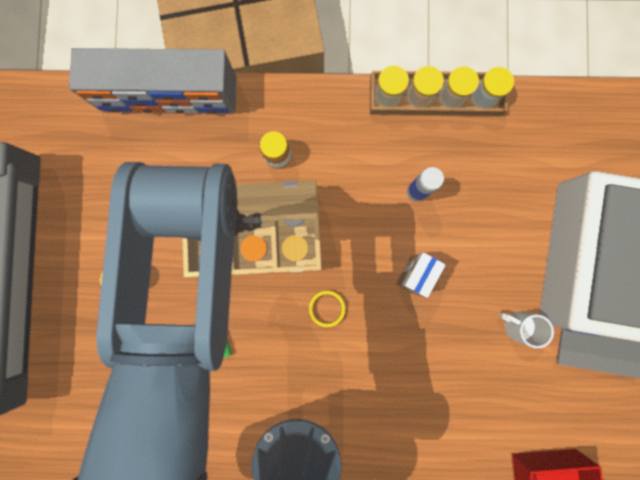

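```bash
python3 -c "
from rig import job_done, readout
print(job_done()); print(readout.state()['eef_pos'],readout.state()['t'])"
```

```text
the job is handed in; nothing more can be done
None
the job is handed in; nothing more can be done
```

I stacked both cartons on the tall green-taped one, the red-taped brown carton first and the white one on top. I then raised the lid to about 60° and handed in at about 24 s with the gripper still holding the pull.

- **Stack:** In the last pictures each camera put the white carton about 1.3 mm from where it had measured the tall carton at the start. The turn was within about 0.015 rad, so the edges look flush. Both cartons were lowered until they touched, at about 4 N or less, before I let go. After correcting for a steady offset of about 3.5 mm between the two cameras' positions, they agreed.
- **Lid angle:** The arm's position gave 60.1° just before a final nudge of under 1 mm, and the top camera gave 59.6° after it. The scene camera read lower, at about 57.5–59°, before the nudge. That view changes little with lid angle, so I gave it less weight.
- **Grip:** The fingers stood at about 23 mm on the 24 mm pull. The last wrist force was under 5 N.
- **Other items:** Nothing else on the bench looked moved in the last pictures. The arm hid the glass jar and most of the screwdriver in the last top view, and I didn't check those two separately.

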